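Lock the screwdriver rack

TASK

One of the three screwdrivers has slid part-way out of its slot in the small wooden rack. Push it fully home so that its handle is in line with the other two, then swing the rack's hinged keeper bar down across the ends of the handles and press its free end down past the sprung ball of the catch until it snaps in and stays. Press firmly but do not lean hard on the rack or the bar, and leave the tape measure, the pliers and the glass jar where they are.

Things in the scene. Friction and masses are not known exactly. Their poses are not given: they have to be found in the camera images.
- rack: rack fixed to the worktop: plywood base 206 x 320 x 10 mm, origin under it (base y -155 to +165 mm), +x along the shanks to the wooden end stop (face at x = 88 mm). The keeper bar closes in the plane x = -92 mm, 12 mm in front of the handle butts. In that plane stand the hinge fork (y = -130 mm, 46 mm high) and the catch (y = +137 to +165 mm, up to 78 mm high)
- slots (a point): point of the rack at the home butt of the middle slot: x = -80, y = 15, z = 10 mm (slot floor) in the rack's frame. The three open slots run along the rack's x at y = -30, +15 and +60 mm between wooden guides whose tops are at z = 23 mm (x -69 to -7 mm)
- keeper (a joint): hinge angle of the keeper bar, rad: 0 level, grows as it is raised; open at about 1.5 to 1.75. Stiff hinge: it stays where it is left. Snapped in, the tip rests on a rubber pad below the sprung ball, at -0.045 to +0.045: the catch's height differs by up to 10 mm either way and is not reported. Lying on top of the ball it reads 0.06 or more. The snap takes about 5 to 18 N, the pad gives 10 N per mm
- keeper_hinge (a point): axis of the keeper's hinge, fixed to the rack at x = -92, y = -130, z = 31 mm in its frame; the axis is the rack's x, the closed bar points along the rack's +y
- keeper_press (a point): point on the upper edge of the keeper bar where to press, 225 mm from the hinge. Plain steel bar 8 mm wide, 14 mm high (7 mm either side of the hinge's line), 265 mm long from the hinge to its rounded tip; level, its upper edge is at z = 38 mm
- driver_1: amber-handled slot screwdriver 168 mm long, one of three alike, lying in a slot of the rack, handle to the rack's -x. Origin: middle of its length, at the handle's underside; own +y points to the butt, 84 mm from the origin. Handle 24 mm wide, 23 high, 76 long, then a thin shank. Home: shank tip against the end stop, origin at x = +4 mm in the rack's frame
- driver_2: amber-handled slot screwdriver 168 mm long, one of three alike, lying in a slot of the rack, handle to the rack's -x. Origin: middle of its length, at the handle's underside; own +y points to the butt, 84 mm from the origin. Handle 24 mm wide, 23 high, 76 long, then a thin shank. Home: shank tip against the end stop, origin at x = +4 mm in the rack's frame
- driver_3: amber-handled slot screwdriver 168 mm long, one of three alike, lying in a slot of the rack, handle to the rack's -x. Origin: middle of its length, at the handle's underside; own +y points to the butt, 84 mm from the origin. Handle 24 mm wide, 23 high, 76 long, then a thin shank. Home: shank tip against the end stop, origin at x = +4 mm in the rack's frame
- tape: bystander: yellow and black tape measure standing beside the rack, 39 x 78 x 68 mm, origin under its middle
- pliers: bystander: closed combination pliers with red handles, lying beside the rack, 67 x 175 x 13 mm, origin under the middle
- jar: bystander: small clear glass jar, 54 mm across, 58 mm high, standing near the rack's front, origin under its middle
Mind the look-alikes: they are no part of the job. Leave any black or pink look-alike of the driver_3 alone.

How it is judged:
By the outcome, as a careful person would: the job done as asked, in the order asked, and still so for the second after the job is handed in, with the robot touching nothing.
It also fails if it takes over 61 s, if anything falls off the work surface, if the arm or the gripper's body presses on something with over 40 N, if the wrist force passes 120 N, or if a joint passes its speed limit or range.

ROBOT

A 6-joint arm with a two-finger parallel gripper is mounted at the origin on the work surface; the furniture and walls round the work are solid. World frame = base frame: x ahead of the robot, y to its left, z up, the work surface at z = 0. Lengths are in m, angles in degrees, forces in N, time in s.
With the tool pointing down it reaches from about 0.4 to 0.825 m from the base axis. Payload 7 kg.
Tool frame: the origin (TCP) lies midway between the tips of the shut fingers; the grasp point (between the pads) lies 19 mm behind it (r.grip_depth is the distance from the TCP to the grasp point, in m); z points along the fingers, y is the line along which they close (so a half turn about z gives the same grasp; the last joint's range is limited). The gripper opens to 88 mm and grips with 3 to 60 N. Pads are 19 mm wide; open, the fingers measure 130 mm over their backs; the gripper's body (78 mm by 193 mm) begins 47 mm behind the grasp point.
Start: joints at [-59.353, 20.546, 0.682, 0, -70.136, -16.507], TCP at [0.165, -0.655, 0.227] pointing down, gripper open.
Joint ranges: [-176.03, 176.03], [-82.01, 121.73], [-58.28, 71.71], [-173.87, 95.51], [-174.79, -0.11], [-173.66, 173.66]. Speed limits (degrees/s): [136.94, 136.94, 172.46, 180, 180, 180].

INTERFACE

Orientations are given as [roll, pitch, yaw] about the fixed x, y, z axes, in that order (R = Rz(yaw) Ry(pitch) Rx(roll)).
In Python, from plant import r, capture, close_job, search_frame, outline_of gives the robot as it stands.
- The arm moves only by the shell command python3 -m creep 'ROWS' [FORCE]. ROWS is JSON, a list of rows, each a list of 7 numbers: the finger opening in mm, from 0 to 87.6, then the shift along the world's x, y, z in units of 25 mm (1.0 is 25 mm), then the turn, a rotation vector about the world's x, y, z in degrees. In form: [[hand, x, y, z, ax, ay, az], ...]. A call has 1 to 8 rows; each row shifts and turns the commanded pose from where the row before left it; what a row does not reach is not made up. A row lasts 1/12 s, in which the tool goes at most 41.7 mm and 7.16 degrees, less where a joint would pass 70% of its speed; a pose out of reach is approached as far as the arm can. A call is refused whole if a number of a shift passes 1 or a number of a turn 7.16, either way. A call with a gripper value outside its range is refused whole. The fingers move at their own pace and stop on an object; FORCE is the grip in N (left out, the last holds). Time passes only in rows, so rows that do not move let the fingers close. It gives the time, the measured TCP pose, the force, the opening and the grip force at its end, in the units of the state.
- r.get_state(): the state, without advancing time (a new reading comes with each control period).
- capture(name): name is "scene" or "top" or "wrist"; returns a dict with "frame" (480x640x3 uint8, red, green, blue), "K" (3x3 intrinsics, pixels), "origin" and "rotation" of the camera in the world. Camera axes: x right, y down, z forward; pixel columns grow to the right and rows downward; lengths in m; the calibration is good to about 2 mm. A picture is of the moment at which its call begins. There is no depth.
- close_job(): hands the job in; it is judged then, once.
Trained networks look in a picture, given as the dict that the camera call returned (one of the last four; its "shot" number tells which), for a name from the list of things; names that differ only in an ending like _2 or _b are one class to them, and where a whole thing is asked for, a point or a joint stands for the part that bears it (a point fixed in the world has none). Each returns a list of dicts, best first, with "conf" (0 to 1); they miss things now and then, are a little off and sometimes report something else, mostly with a low value. They report only what shows in the picture. A call takes as long as a camera call. They do not tell look-alikes from the thing itself.
- search_frame(picture, target): "bbox" ([left, top, right, bottom] in pixels, round what is visible of it).
- outline_of(picture, target): "region" (480x640 bool, what is visible of it) and "bbox" ([left, top, right, bottom] in pixels, round what is visible of it).
The state is a dict: "time_s": time; "joints": joint angles; "qd": joint speeds; "joint_torque": joint torques, N m; "tcp_pos": TCP position; "eef_rot": TCP orientation; "contact_force": force on the tool from outside, world axes, zero at the start; "moment": the same for the moment, N m; "gripper_width": finger opening in m; "gripper_force": force on a finger pad.
Only numpy, scipy, OpenCV 4.12 (cv2) and the standard library are available. Lean on these libraries where they do the work, as an engineer would, in place of code of your own. Each camera call takes 0.05 s, during which the arm holds its last target. There are 200 camera calls.

## Working session

There is one attempt and no reset: what is moved stays moved. The work goes in short steps, Python scripts to look and compute and a shell command to move; the robot and the scene stay as the last step left them, time stands still between calls to the robot, and variables do not carry over. Pictures are saved under pics/ and viewed, at most 10 in all, crops included, and the job is handed in when it is done.

```bash
ls; mkdir -p pics
python3 - <<'E'
from plant import r,capture,search_frame
import cv2,numpy as np
for n in ["scene","top"]:
    p=capture(n); cv2.imwrite(f"pics/{n}0.png",p["frame"][:,:,::-1])
    print(n,p["K"].tolist(),np.round(p["origin"],4).tolist(),np.round(p["rotation"],4).tolist())
    for t in ["rack","driver_1","keeper","tape","pliers","jar"]:
        print(t,[(np.round(d["bbox"]).tolist(),round(d["conf"],2)) for d in search_frame(p,t)][:6])
print(r.get_state())
E
```

```text
pics
scene [[461.96797774792066, 0.0, 321.55416339792976], [0.0, 461.96797774792066, 235.27392313556132], [0.0, 0.0, 1.0]] [0.0329, 0.5989, 0.8315] [-137.2416, 0.6585, -140.8037]
rack [([228.0, 120.0, 375.0, 290.0], 0.57)]
driver_1 [([323.0, 313.0, 402.0, 360.0], 0.81), ([414.0, 212.0, 457.0, 233.0], 0.76), ([295.0, 237.0, 325.0, 260.0], 0.71), ([286.0, 201.0, 342.0, 235.0], 0.59), ([276.0, 210.0, 328.0, 243.0], 0.55)]
keeper [([362.0, 119.0, 371.0, 205.0], 0.57), ([228.0, 117.0, 374.0, 289.0], 0.39)]
tape [([217.0, 254.0, 248.0, 290.0], 0.94)]
pliers [([327.0, 160.0, 365.0, 193.0], 0.59), ([272.0, 227.0, 326.0, 261.0], 0.53)]
jar [([270.0, 294.0, 297.0, 327.0], 0.93)]
top [[443.8776804567126, 0.0, 321.87654823104185], [0.0, 443.8776804567126, 238.44532925382512], [0.0, 0.0, 1.0]] [0.399, 0.0449, 1.0658] [-175.6437, 2.1269, -91.2179]
rack [([276.0, 152.0, 419.0, 241.0], 0.64)]
driver_1 [([398.0, 283.0, 466.0, 313.0], 0.85), ([320.0, 175.0, 333.0, 244.0], 0.75), ([270.0, 287.0, 285.0, 359.0], 0.71), ([356.0, 163.0, 368.0, 233.0], 0.66)]
keeper [([400.0, 219.0, 421.0, 234.0], 0.5)]
tap
[... 156 characters left out ...]
0], 0.65)]
{'time_s': 0.7, 'joints': array([-5.93524086e+01,  2.05444557e+01,  6.83444177e-01, -9.75801724e-04,
       -7.01358452e+01, -1.65075203e+01]), 'qd': array([-0.01057349, -0.03974131, -0.08192504, -0.02996848, -0.01738181,
       -0.1371634 ]), 'joint_torque': array([-1.03847164e-03, -5.82164454e+01,  2.93240762e+01,  7.00100586e+00,
        1.24325085e-02,  2.44198782e-05]), 'tcp_pos': array([ 0.16489313, -0.65453764,  0.22659099]), 'eef_rot': array([-1.79997247e+02,  1.77308557e-03, -1.65860260e+02]), 'contact_force': array([-0.12957006, -0.31674096, -0.03171284]), 'moment': array([ 0.017795  ,  0.06066632, -0.03546333]), 'gripper_force': 0.0, 'gripper_width': 0.0876928415098094}
```

Run:
```python
import cv2
a=cv2.imread("pics/top0.png")[130:380,220:490]
b=cv2.imread("pics/scene0.png")[100:370,200:470]
cv2.imwrite("pics/top0c.png",cv2.resize(a,None,fx=2.4,fy=2.4,interpolation=2)[:600])
cv2.imwrite("pics/scene0c.png",cv2.resize(b,None,fx=2.2,fy=2.2,interpolation=2)[:600])
```

```text
(no output)
```

View pics/top0c.png

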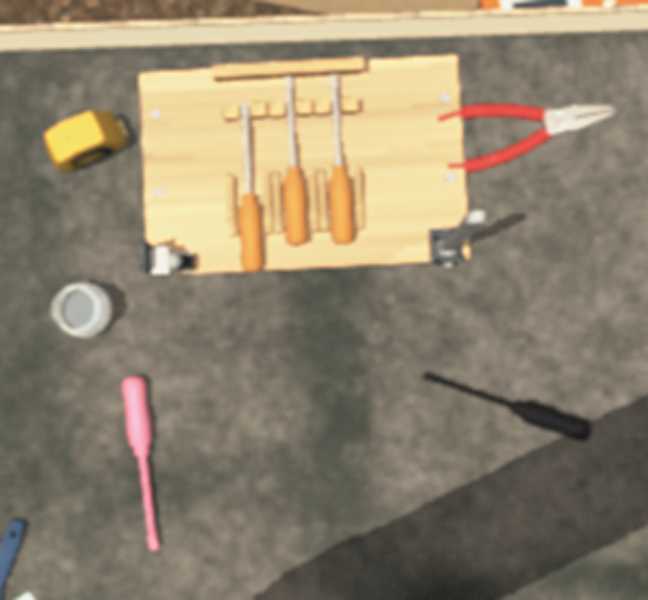

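View pics/scene0c.png

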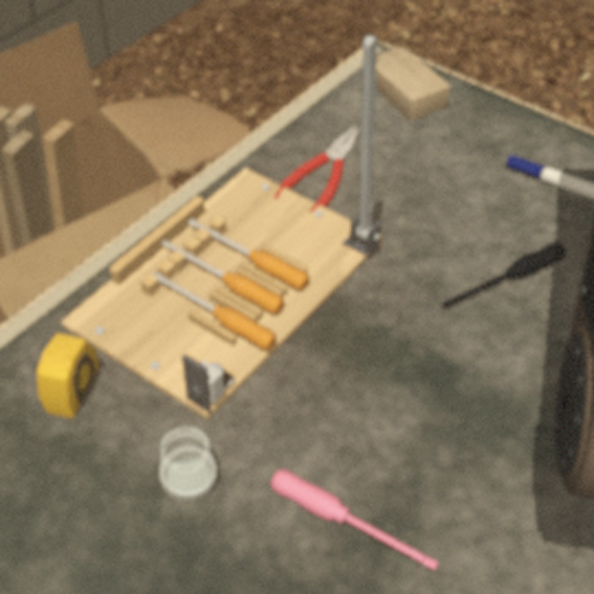

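The top crop shows the rack with three amber drivers. The left one's butt (full-image about (325,243)) sticks out about 11 px past the other two (345,231 and 363,231). The pink driver (about 278,320) and the black one (about 435,298) lie off the rack and are the look-alikes, so I leave them alone. The keeper stands upright at the right front corner and the catch is at the left front.

```bash
cat > h.py <<'E'
import numpy as np
from scipy.spatial.transform import Rotation as R
from scipy.optimize import least_squares
def cam(p): return np.array(p["K"]),np.array(p["origin"]),R.from_euler("xyz",p["rotation"],degrees=True).as_matrix()
def proj(c,X):
    K,o,M=c; q=(np.atleast_2d(X)-o)@M@K.T; return q[:,:2]/q[:,2:]
def unproj(c,uv,z):
    K,o,M=c; uv=np.atleast_2d(uv); d=np.c_[uv,np.ones(len(uv))]@np.linalg.inv(K).T@M.T
    return o+d*((z-o[2])/d[:,2])[:,None]
def rack2w(s,X): return R.from_euler("z",s[2]).apply(X)+[s[0],s[1],0]
def w2rack(s,X): return R.from_euler("z",-s[2]).apply(np.asarray(X)-[s[0],s[1],0])
E
python3 - <<'E'
from plant import capture
from h import *
ct,cs=cam(capture("top")),cam(capture("scene"))
C=np.array([[103,165,10],[103,-155,10],[-103,-155,10],[-103,165,10]])/1e3
t=np.array([[140,73],[457,56],[468,262],[146,272]])/2.4+[220,130]
s=np.array([[65,322],[247,168],[372,252],[210,415]])/2.2+[200,100]
f=lambda v:np.r_[(proj(ct,rack2w(v,C))-t).ravel(),(proj(cs,rack2w(v,C))-s).ravel()]
q=least_squares(f,[.55,0.05,0.05],loss="soft_l1"); v=q.x
print(v,np.rad2deg(v[2]),np.round(f(v),1)); np.save("rack.npy",v)
# driver butts, top: lower end at z~.021
for n,uv in dict(d60=[252,270],d15=[296,243],dm30=[343,242]).items():
    print(n,w2rack(v,unproj(ct,np.array(uv)/2.4+[220,130],.02)).round(4))
# bar tip in scene view: angle fit
L=.265
g=lambda a:proj(cs,rack2w(v,[[-.092,-.130+L*np.cos(a),.031+L*np.sin(a)]]))[0]
for a in np.arange(1.4,1.85,.05): print(round(a,2),(g(a)-[200,100])*2.2)
for n,X in dict(hinge=[-.092,-.13,.031],press=[-.092,.095,.038],butt3=[-.106,.06,.02],home3=[-.08,.06,.02],tip=[-.092,-.13,.296],catch=[-.092,.15,.078]).items(): print(n,rack2w(v,[X]).round(4))
E
```

```text
[0.5734972  0.01711785 0.01884459] 1.079715398125711 [ 0.  -0.2  0.4  0.4  0.6 -0.1  0.3  1.5 -2.5 -0.1 -0.6  0.5  5.3 -5.9
 -2.6  0.7]
d60 [[-0.1026  0.0596  0.02  ]]
d15 [[-0.0779  0.0152  0.02  ]]
dm30 [[-0.0789 -0.0309  0.02  ]]
1.4 [353.56757136  55.76895218]
1.45 [361.73534716  47.57145264]
1.5 [369.81253156  40.03846469]
1.55 [377.76776795  33.18826545]
1.6 [385.57146541  27.03457615]
1.65 [393.1959688   21.58667441]
1.7 [400.61569216  16.84955788]
1.75 [407.80721584  12.82415214]
1.8 [414.74934856   9.50755552]
1.85 [421.42315624   6.89331322]
hinge [[ 0.484  -0.1146  0.031 ]]
press [[0.4797 0.1104 0.038 ]]
butt3 [[0.4664 0.0751 0.02  ]]
home3 [[0.4924 0.0756 0.02  ]]
tip [[ 0.484  -0.1146  0.296 ]]
catch [[0.4787 0.1654 0.078 ]]
```

The upright bar's tip in the scene crop, (370,40), fits a hinge angle of about 1.5 rad. I go high over it, turning the tool so that its closing axis lies along the rack's x.

```bash
python3 -m creep '[[0,0.9,0.9,0.66,0,0,7],[0,0.9,0.9,0.66,0,0,7],[0,0.9,0.9,0.66,0,0,7],[0,0.9,0.9,0.66,0,0,7],[0,0.9,0.9,0.66,0,0,7],[0,0.9,0.9,0.66,0,0,7],[0,0.9,0.9,0.66,0,0,7],[0,0.9,0.9,0.66,0,0,7]]'; python3 -m creep '[[0,0.44,1,0,0,0,2.6],[0,0.44,1,0,0,0,2.6],[0,0.44,1,0,0,0,2.6],[0,0.44,1,0,0,0,2.6],[0,0.44,1,0,0,0,2.6],[0,0.44,1,0,0,0,2.6],[0,0.44,1,0,0,0,2.6],[0,0.44,1,0,0,0,2.6]]'
```

```text
time_s: 1.47
tcp_pos: [0.3456, -0.4732, 0.3597]
eef_rot: [-180.0, -0.0, -109.5]
contact_force: [0.3, -0.2, -0.0]
gripper_width: 0.0397
gripper_force: 0.0
time_s: 2.13
tcp_pos: [0.4331, -0.2733, 0.3588]
eef_rot: [-180.0, -0.0, -88.9]
contact_force: [0.3, -0.6, 0.4]
gripper_width: 0.0003
gripper_force: 0.0
```

```bash
python3 -m creep '[[0,0,1,0,0,0,0],[0,0,1,0,0,0,0],[0,0,1,0,0,0,0],[0,0,1,0,0,0,0],[0,0,1,0,0,0,0],[0,0,1,0,0,0,0],[0,0,1,-0.4,0,0,0],[0,0,1,-1,0,0,0]]'; python3 -m creep '[[0,0,1,-1,0,0,0],[0,0,1,-1,0,0,0],[0,0,1,-1,0,0,0],[0,0,1,-1,0,0,0],[0,0,1,-1,0,0,0],[0,0,0.9,-1,0,0,0],[0,0,0,-1,0,0,0],[0,0,0,-1,0,0,0]]'
python3 - <<'E'
from plant import capture,outline_of,r
from h import *
import cv2
v=np.load("rack.npy")
print(w2rack(v,r.get_state()["tcp_pos"]))
for n in ["top","wrist"]:
    p=capture(n);c=cam(p)
    for d in outline_of(p,"driver_1"):
        ys,xs=np.nonzero(d["region"]); P=unproj(c,np.c_[xs,ys],.021); Q=w2rack(v,P)
        print(n,round(d["conf"],2),np.round(d["bbox"]),Q.min(0).round(3)[:2],Q.max(0).round(3)[:2])
    cv2.imwrite(f"pics/{n}1.png",p["frame"][:,:,::-1])
E
```

```text
time_s: 2.8
tcp_pos: [0.4343, -0.0734, 0.3263]
eef_rot: [-179.6, 0.0, -89.0]
contact_force: [1.3, -0.6, 0.4]
gripper_width: 0.0009
gripper_force: 0.0
time_s: 3.47
tcp_pos: [0.433, 0.0743, 0.1228]
eef_rot: [-179.9, 0.0, -88.9]
contact_force: [0.5, -0.2, -0.3]
gripper_width: 0.0003
gripper_force: 0.0
[-0.13942022  0.05982124  0.12282616]
top 0.8 [337. 159. 346. 218.] [-0.047  0.006] [0.089 0.023]
top 0.72 [396. 284. 464. 315.] [-0.279 -0.257] [-0.209 -0.101]
top 0.57 [359. 160. 367. 231.] [-0.079 -0.04 ] [ 0.089 -0.018]
top 0.52 [277. 317. 283. 356.] [-0.36   0.167] [-0.273  0.179]
top 0.42 [320. 174. 323. 199.] [0.006 0.059] [0.062 0.065]
wrist 0.77 [  0.  98. 227. 137.] [-0.082 -0.043] [ 0.07 -0.02]
wrist 0.74 [ 35. 226. 265. 259.] [-0.105  0.047] [0.065 0.071]
wrist 0.72 [  0. 168. 234. 202.] [-0.082  0.002] [0.082 0.026]
wrist 0.63 [475. 366. 518. 380.] [-0.309  0.165] [-0.272  0.176]
```

View pics/wrist1.png

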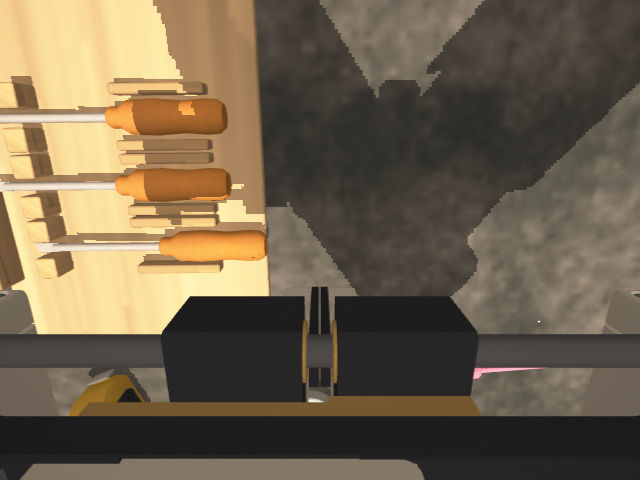

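All three amber handles show clearly. The lowest one (driver at y=+60, butt at px (266,245)) sticks out about 24 mm past the others (228,117 and 231,185). I lower behind its butt and push.

```bash
python3 -m creep '[[0,0,0,-1,0,0,0],[0,0,0,-1,0,0,0],[0,0,0,-1,0,0,0],[0,0,0,-0.8,0,0,0],[0,0,0,-0.4,0,0,0],[0,0,0,0,0,0,0]]'; python3 -m creep '[[0,0.15,0,0,0,0,0],[0,0.15,0,0,0,0,0],[0,0.15,0,0,0,0,0],[0,0,0,0,0,0,0]]'; python3 -m creep '[[0,0.1,0,0,0,0,0],[0,0.1,0,0,0,0,0],[0,0.1,0,0,0,0,0],[0,0,0,0,0,0,0]]'
```

```text
time_s: 4.17
tcp_pos: [0.4332, 0.0728, 0.0183]
eef_rot: [180.0, -0.0, -89.1]
contact_force: [-0.9, -0.3, 0.4]
gripper_width: 0.0007
gripper_force: 0.0
time_s: 4.5
tcp_pos: [0.4461, 0.0737, 0.0199]
eef_rot: [-179.8, 0.1, -89.1]
contact_force: [-0.1, -0.1, 0.7]
gripper_width: 0.0003
gripper_force: 0.0
time_s: 4.83
tcp_pos: [0.4522, 0.0731, 0.0187]
eef_rot: [-180.0, 0.0, -89.1]
contact_force: [-0.4, -0.1, -0.7]
gripper_width: 0.0003
gripper_force: 0.0
```

```bash
for i in 1 ; do python3 -m creep '[[0,0.1,0,0,0,0,0],[0,0.1,0,0,0,0,0],[0,0.1,0,0,0,0,0],[0,0.1,0,0,0,0,0],[0,0,0,0,0,0,0]]'; done;  python3 -m creep '[[0,0.1,0,0,0,0,0],[0,0.1,0,0,0,0,0],[0,0.1,0,0,0,0,0]]'
python3 - <<'E'
from plant import capture
import cv2
p=capture("wrist"); cv2.imwrite("pics/wrist2.png",p["frame"][:,:,::-1])
E
```

```text
time_s: 5.25
tcp_pos: [0.4622, 0.0731, 0.0185]
eef_rot: [-180.0, -0.0, -89.1]
contact_force: [0.5, 0.4, 0.2]
gripper_width: 0.0005
gripper_force: 0.0
time_s: 5.5
tcp_pos: [0.4694, 0.073, 0.0186]
eef_rot: [-180.0, 0.0, -89.1]
contact_force: [-0.5, 0.1, -0.1]
gripper_width: 0.0003
gripper_force: 0.1
```

View pics/wrist2.png

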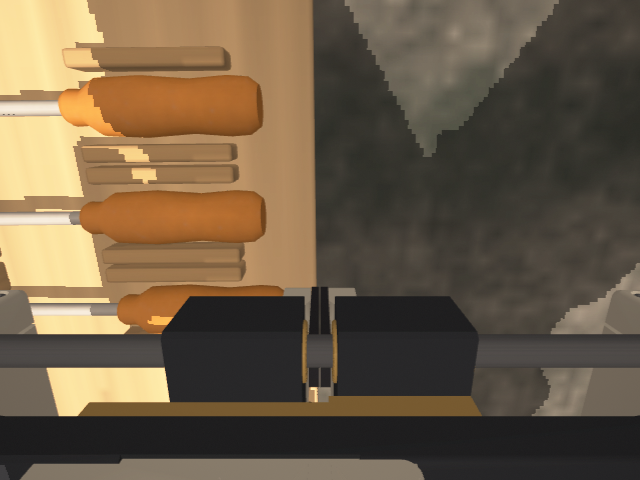

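The light fingertip (px 285–355) is against the butt at px 285. The other two butts are at about px 264, so about 8–9 mm remain.

```bash
python3 -m creep '[[0,0.08,0,0,0,0,0],[0,0.08,0,0,0,0,0],[0,0.08,0,0,0,0,0]]'; python3 -m creep '[[0,0.04,0,0,0,0,0],[0,0.02,0,0,0,0,0]]';python3 -m creep '[[0,0.04,0,0,0,0,0],[0,0,0,0,0,0,0]]'
python3 - <<'E'
from plant import capture,outline_of,r
from h import *
v=np.load("rack.npy")
print(w2rack(v,r.get_state()["tcp_pos"]))
p=capture("wrist");c=cam(p)
for d in outline_of(p,"driver_1"):
        ys,xs=np.nonzero(d["region"]); Q=w2rack(v,unproj(c,np.c_[xs,ys],.021))
        print(round(d["conf"],2),np.round(d["bbox"]),Q.min(0).round(4)[:2],Q.max(0).round(4)[:2])
E
```

```text
time_s: 5.8
tcp_pos: [0.4753, 0.073, 0.0186]
eef_rot: [-180.0, 0.0, -89.1]
contact_force: [0.4, -0.3, 0.1]
gripper_width: 0.0008
gripper_force: 0.1
time_s: 5.97
tcp_pos: [0.4768, 0.073, 0.0186]
eef_rot: [-180.0, -0.0, -89.1]
contact_force: [-1.5, 0.5, 0.1]
gripper_width: 0.0005
gripper_force: 0.2
time_s: 6.13
tcp_pos: [0.4778, 0.073, 0.0186]
eef_rot: [-180.0, 0.0, -89.1]
contact_force: [0.4, -1.2, -0.2]
gripper_width: 0.0005
gripper_force: 0.0
[-0.09463821  0.05770246  0.01858104]
0.96 [  1.  73. 282. 138.] [-0.0809 -0.0431] [ 0.0332 -0.0198]
0.74 [ 26. 282. 283. 331.] [-0.0786  0.0462] [0.041  0.0708]
0.63 [  1. 190. 286. 245.] [-0.0803  0.0021] [0.045  0.0262]
```

```bash
for i in 1 2 3; do [ $i = 1 ] && python3 -m creep '[[0,0.04,0,0,0,0,0],[0,0,0,0,0,0,0]]' | grep -E "pos|contact"; [ $i = 2 ] && python3 -m creep '[[0,0.04,0,0,0,0,0],[0,0,0,0,0,0,0]]'| grep -E "pos|contact"; done; true
```

```text
tcp_pos: [0.4781, 0.0727, 0.0184]
contact_force: [-2.2, -0.2, 1.5]
tcp_pos: [0.4783, 0.0724, 0.0183]
contact_force: [-6.5, 1.7, 3.9]
```

```bash
python3 -m creep '[[0,0.04,0,0,0,0,0],[0,0,0,0,0,0,0]]' | grep -E "pos|contact"
```

```text
tcp_pos: [0.4784, 0.0721, 0.0181]
contact_force: [-9.2, 0.8, 4.9]
```

Stopped firmly at about 9 N, so it should be on the end stop. I back off, lift and check from above.

```bash
python3 -m creep '[[0,-0.3,0,0,0,0,0],[0,-0.6,0,0,0,0,0],[0,-0.6,0,0.4,0,0,0],[0,0,0,1,0,0,0],[0,0,0,1,0,0,0],[0,0,0,1,0,0,0],[0,0,0,1,0,0,0],[0,0,0,0,0,0,0]]'
python3 - <<'E'
from plant import capture,outline_of,r
from h import *
import cv2
v=np.load("rack.npy")
p=capture("wrist");c=cam(p)
for d in outline_of(p,"driver_1"):
        ys,xs=np.nonzero(d["region"]); Q=w2rack(v,unproj(c,np.c_[xs,ys],.021))
        print(round(d["conf"],2),np.round(d["bbox"]),Q.min(0).round(4)[:2],Q.max(0).round(4)[:2])
cv2.imwrite("pics/wrist3.png",p["frame"][:,:,::-1])
E
```

```text
time_s: 7.4
tcp_pos: [0.4459, 0.0744, 0.1334]
eef_rot: [-179.5, 0.2, -89.0]
contact_force: [1.2, 0.1, -0.4]
gripper_width: 0.0005
gripper_force: 0.0
0.85 [ 29. 161. 261. 193.] [-0.0809  0.0023] [0.0889 0.025 ]
0.73 [ 38. 217. 260. 247.] [-0.0808  0.0457] [0.0891 0.0699]
0.71 [ 14.  92. 257. 131.] [-0.0817 -0.0431] [ 0.0883 -0.02  ]
```

View pics/wrist3.png

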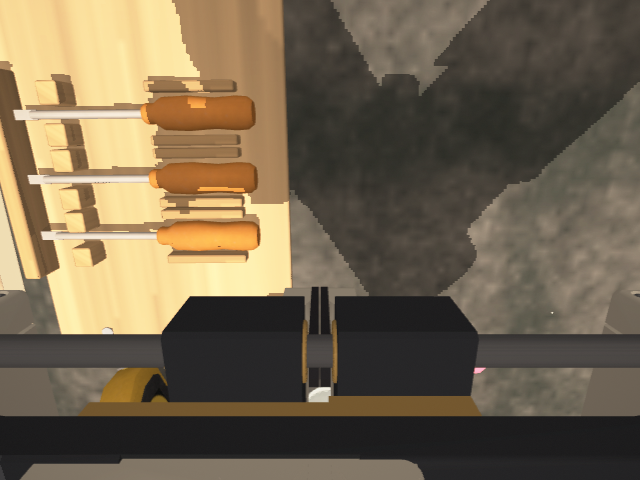

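All three butts are in line (px about 256–260, -0.081 in rack x), so the driver is home. Next I go over the raised bar to its far (-y) side.

```bash
python3 -m creep '[[0,0,0,1,0,0,0],[0,0,0,1,0,0,0],[0,0,0,1,0,0,0],[0,0,0,1,0,0,0],[0,0,0,1,0,0,0],[0,0,0,1,0,0,0],[0,0,0,1,0,0,0],[0,0,0,1,0,0,0]]' | grep pos; python3 -m creep '[[0,0,-0.5,1,0,0,0],[0,0.2,-1,0,0,0,0],[0,0.2,-1,0,0,0,0],[0,0.2,-1,0,0,0,0],[0,0.2,-1,0,0,0,0],[0,0.2,-1,0,0,0,0],[0,0.2,-1,0,0,0,0],[0,0.3,-1,0,0,0,0]]' | grep pos;  python3 -m creep '[[0,0,-1,0,0,0,0],[0,0,-1,0,0,0,0],[0,0,0,-0.8,0,0,0],[0,0,0,-1,0,0,0],[0,0,0,-1,0,0,0],[0,0,0,-0.7,0,0,0],[0,0,0,0,0,0,0]]'
python3 - <<'E'
from plant import capture,r
from h import *
import cv2
v=np.load("rack.npy")
p=r.get_state()["tcp_pos"]
print(p,w2rack(v,p))
prev=None
for th in np.r_[1.5,np.arange(1.4,-.05,-.1)]:
    rr=.225+.015*max(th,0)/1.5
    y=-.130+rr*np.cos(th)-.007*np.sin(th)-.0095; z=.031+rr*np.sin(th)+.007*np.cos(th)
    w=rack2w(v,[[-.092,y,z]])[0]
    print(round(th,2),w.round(4),None if prev is None else ((w-prev)/.025).round(2)); prev=w
q=capture("scene"); cv2.imwrite("pics/scene2.png",cv2.resize(q["frame"][60:330,220:490,::-1],None,fx=2.2,fy=2.2))
E
```

```text
tcp_pos: [0.4428, 0.0729, 0.3285]
tcp_pos: [0.4804, -0.1157, 0.3523]
time_s: 9.42
tcp_pos: [0.4781, -0.1642, 0.2609]
eef_rot: [179.5, 0.1, -89.1]
contact_force: [-0.5, -0.2, -0.3]
gripper_width: 0.0004
gripper_force: 0.0
[ 0.47813947 -0.16418235  0.26085642] [-0.09875712 -0.17947114  0.26085642]
1.5 [ 0.484  -0.1141  0.2709] None
1.4 [ 0.4835 -0.0904  0.2677] [-0.02  0.95 -0.13]
1.3 [ 0.4831 -0.0672  0.2622] [-0.02  0.93 -0.22]
1.2 [ 0.4826 -0.0448  0.2544] [-0.02  0.9  -0.31]
1.1 [ 0.4822 -0.0233  0.2445] [-0.02  0.86 -0.4 ]
1.0 [ 0.4819 -0.003   0.2325] [-0.02  0.81 -0.48]
0.9 [0.4815 0.0159 0.2186] [-0.01  0.76 -0.56]
0.8 [0.4812 0.0332 0.203 ] [-0.01  0.69 -0.63]
0.7 [0.4809 0.0488 0.1858] [-0.01  0.62 -0.69]
0.6 [0.4806 0.0626 0.1672] [-0.01  0.55 -0.74]
0.5 [0.4804 0.0744 0.1474] [-0.01  0.47 -0.79]
0.4 [0.4802 0.0841 0.1266] [-0.01  0.39 -0.83]
0.3 [0.4801 0.0916 0.1051] [-0.01  0.3  -0.86]
0.2 [0.48  0.097 0.083] [-0.    0.21 -0.88]
0.1 [0.4799 0.1    0.0605] [-0.    0.12 -0.9 ]
-0.0 [0.4799 0.1009 0.038 ] [-0.    0.03 -0.9 ]
```

View pics/scene2.png

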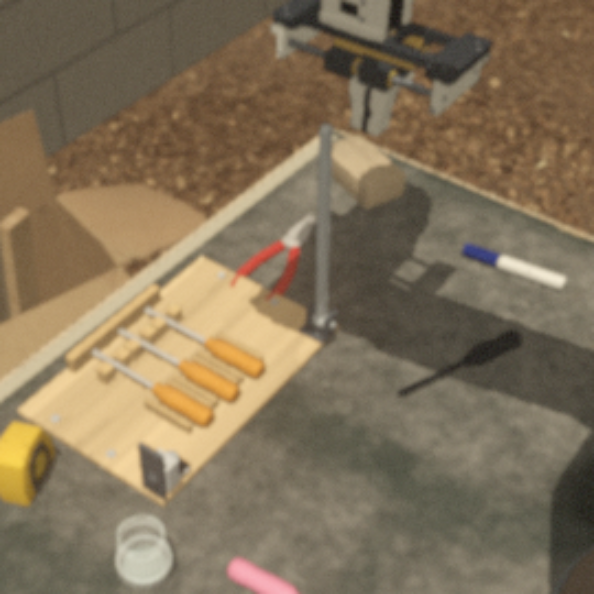

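The gripper is behind the bar (bar tip in the crop at (326,130), fingertips at (370,125)), and the bar is free. I push it in +y.

```bash
python3 -m creep '[[0,0.24,0,0.2,0,0,0],[0,0,0.4,0,0,0,0],[0,0,0.4,0,0,0,0],[0,0,0.4,0,0,0,0],[0,0,0.4,0,0,0,0],[0,0,0.3,0,0,0,0],[0,0,0.3,0,0,0,0],[0,0,0,0,0,0,0]]'; python3 -m creep '[[0,0,0.4,0,0,0,0],[0,0,0.4,-0.06,0,0,0],[0,0,0.4,-0.1,0,0,0],[0,-0.02,0.4,-0.1,0,0,0],[0,0,0,0,0,0,0]]'
```

```text
time_s: 10.13
tcp_pos: [0.4866, -0.1082, 0.2713]
eef_rot: [-180.0, 0.0, -89.0]
contact_force: [0.2, 0.2, 0.8]
gripper_width: 0.0004
gripper_force: 0.0
time_s: 10.55
tcp_pos: [0.4861, -0.0678, 0.264]
eef_rot: [180.0, 0.0, -89.0]
contact_force: [0.2, -0.0, -0.1]
gripper_width: 0.0002
gripper_force: 0.0
```

Run:
```python
from plant import capture,outline_of
import cv2,numpy as np
q=capture("scene"); cv2.imwrite("pics/scene3.png",cv2.resize(q["frame"][60:330,220:490,::-1],None,fx=2.2,fy=2.2))
```

```text
(no output)
```

View pics/scene3.png

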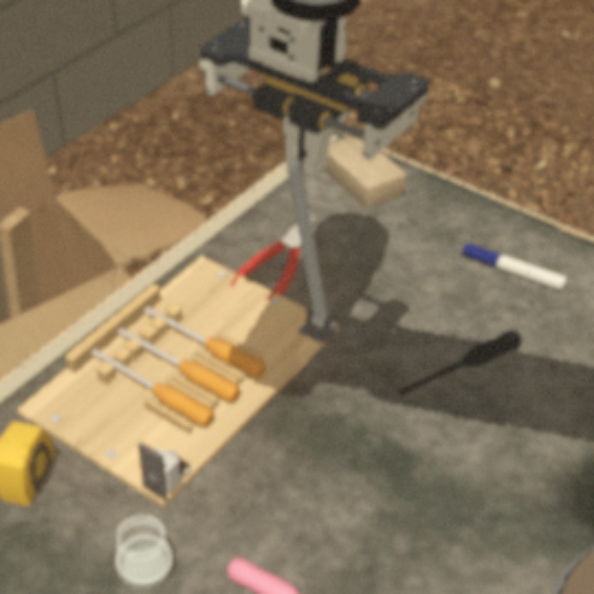

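The bar is swinging with the fingertips on it, now at about 1.3 rad with its tip at (295,125). I follow the arc.

```bash
python3 -m creep '[[0,-0.02,0.45,-0.16,0,0,0],[0,-0.02,0.45,-0.16,0,0,0],[0,-0.02,0.43,-0.2,0,0,0],[0,-0.02,0.43,-0.2,0,0,0],[0,-0.02,0.4,-0.24,0,0,0],[0,-0.02,0.4,-0.24,0,0,0],[0,-0.02,0.38,-0.28,0,0,0],[0,-0.02,0.38,-0.28,0,0,0]]'; python3 -m creep '[[0,-0.01,0.35,-0.31,0,0,0],[0,-0.01,0.34,-0.32,0,0,0],[0,-0.01,0.31,-0.34,0,0,0],[0,-0.01,0.31,-0.34,0,0,0],[0,-0.01,0.28,-0.37,0,0,0],[0,-0.01,0.27,-0.37,0,0,0],[0,0,0,0,0,0,0]]'
```

```text
time_s: 11.27
tcp_pos: [0.482, 0.0146, 0.2198]
eef_rot: [180.0, 0.0, -89.0]
contact_force: [0.5, -0.0, 2.4]
gripper_width: 0.0006
gripper_force: 0.5
time_s: 11.85
tcp_pos: [0.4795, 0.0606, 0.167]
eef_rot: [179.8, -0.1, -89.0]
contact_force: [-0.1, 0.2, -0.7]
gripper_width: 0.0002
gripper_force: 0.0
```

```bash
python3 -m creep '[[0,0,0.24,-0.4,0,0,0],[0,0,0.23,-0.4,0,0,0],[0,0,0.2,-0.42,0,0,0],[0,0,0.19,-0.42,0,0,0],[0,0,0.15,-0.43,0,0,0],[0,0,0.15,-0.43,0,0,0],[0,0,0,0,0,0,0]]';  python3 -m creep '[[0,0,0.1,-0.3,0,0,0],[0,0,0.05,-0.3,0,0,0],[0,0,0,0,0,0,0]]'
```

```text
time_s: 12.43
tcp_pos: [0.4795, 0.089, 0.1044]
eef_rot: [179.8, -0.1, -89.1]
contact_force: [-0.6, -0.5, -0.2]
gripper_width: 0.0005
gripper_force: 0.0
time_s: 12.68
tcp_pos: [0.4801, 0.0926, 0.0906]
eef_rot: [179.9, -0.0, -89.1]
contact_force: [-0.4, 0.4, -0.1]
gripper_width: 0.0008
gripper_force: 0.0
```

```bash
python3 -m creep '[[0,0,0.2,-0.2,0,0,0],[0,0,0.2,-0.2,0,0,0],[0,0,0,0,0,0,0]]' | grep -E 'pos|cont';  python3 -m creep '[[0,0,0,-0.2,0,0,0],[0,0,0,0,0,0,0]]'| grep -E 'pos|cont'; python3 -m creep '[[0,0,0,-0.2,0,0,0],[0,0,0,0,0,0,0]]'| grep -E 'pos|cont'; python3 -m creep '[[0,0,0,-0.1,0,0,0],[0,0,0,0,0,0,0]]'| grep -E 'pos|cont'
```

```text
tcp_pos: [0.4805, 0.1033, 0.0811]
contact_force: [-0.3, 0.4, -0.5]
tcp_pos: [0.4804, 0.1028, 0.0762]
contact_force: [-0.2, -1.4, -0.2]
tcp_pos: [0.4803, 0.1026, 0.0711]
contact_force: [-0.2, 0.1, 0.6]
tcp_pos: [0.4805, 0.1026, 0.069]
contact_force: [0.2, -0.3, 0.2]
```

```bash
python3 -m creep '[[0,0,0,-0.1,0,0,0],[0,0,0,-0.1,0,0,0],[0,0,0,0,0,0,0]]' | grep -E 'pos|cont';  python3 -m creep '[[0,0,0,-0.1,0,0,0],[0,0,0,0,0,0,0]]'| grep -E 'pos|cont'; python3 -m creep '[[0,0,0,-0.1,0,0,0],[0,0,0,0,0,0,0]]'| grep -E 'pos|cont'; python3 -m creep '[[0,0,0,-0.1,0,0,0],[0,0,0,0,0,0,0]]'| grep -E 'pos|cont'
```

```text
tcp_pos: [0.4805, 0.1026, 0.0639]
contact_force: [0.9, -0.6, -0.5]
tcp_pos: [0.4805, 0.1026, 0.0614]
contact_force: [-0.8, 0.2, 0.5]
tcp_pos: [0.4808, 0.1028, 0.0592]
contact_force: [-0.7, 0.7, 2.0]
tcp_pos: [0.4808, 0.103, 0.0569]
contact_force: [0.1, 0.7, 2.1]
```

```bash
for i in 1; do python3 -m creep '[[0,0,0,-0.06,0,0,0],[0,0,0,0,0,0,0]]' | grep -E 'pos|cont';  python3 -m creep '[[0,0,0,-0.06,0,0,0],[0,0,0,0,0,0,0]]'| grep -E 'pos|cont'; python3 -m creep '[[0,0,0,-0.06,0,0,0],[0,0,0,0,0,0,0]]'| grep -E 'pos|cont'; python3 -m creep '[[0,0,0,-0.06,0,0,0],[0,0,0,0,0,0,0]]'| grep -E 'pos|cont'; done
```

```text
tcp_pos: [0.4808, 0.103, 0.0554]
contact_force: [-0.1, 0.7, 0.6]
tcp_pos: [0.4809, 0.103, 0.0539]
contact_force: [0.0, 0.4, 1.9]
tcp_pos: [0.4809, 0.103, 0.0523]
contact_force: [-0.1, 1.0, 1.2]
tcp_pos: [0.4808, 0.1028, 0.0507]
contact_force: [0.7, 0.4, 1.3]
```

```bash
python3 -m creep '[[0,0,0,-0.08,0,0,0],[0,0,0,0,0,0,0]]' | grep -E 'pos|cont';  python3 -m creep '[[0,0,0,-0.08,0,0,0],[0,0,0,0,0,0,0]]'| grep -E 'pos|cont'; python3 -m creep '[[0,0,0,-0.08,0,0,0],[0,0,0,0,0,0,0]]'| grep -E 'pos|cont'
```

```text
tcp_pos: [0.4803, 0.1025, 0.0484]
contact_force: [0.1, -0.3, -0.5]
tcp_pos: [0.4801, 0.1023, 0.0462]
contact_force: [0.1, -0.6, -0.3]
tcp_pos: [0.4802, 0.1024, 0.0442]
contact_force: [-0.3, -0.0, 0.1]
```

```bash
python3 -m creep '[[0,0,0,-0.08,0,0,0],[0,0,0,0,0,0,0]]' | grep -E 'pos|cont';  python3 -m creep '[[0,0,0,-0.08,0,0,0],[0,0,0,0,0,0,0]]'| grep -E 'pos|cont'
```

```text
tcp_pos: [0.4803, 0.1025, 0.0424]
contact_force: [0.1, -0.1, 0.7]
tcp_pos: [0.4805, 0.1026, 0.0405]
contact_force: [-0.4, -0.1, -0.5]
```

```bash
python3 -m creep '[[0,0,0,-0.06,0,0,0],[0,0,0,0,0,0,0]]' | grep -E 'pos|cont'
python3 - <<'E'
from plant import capture
import cv2
q=capture("scene"); cv2.imwrite("pics/scene4.png",cv2.resize(q["frame"][160:310,240:400,::-1],None,fx=4,fy=4,interpolation=2))
E
```

```text
tcp_pos: [0.4805, 0.1027, 0.0391]
contact_force: [-0.7, -0.7, 0.1]
```

View pics/scene4.png

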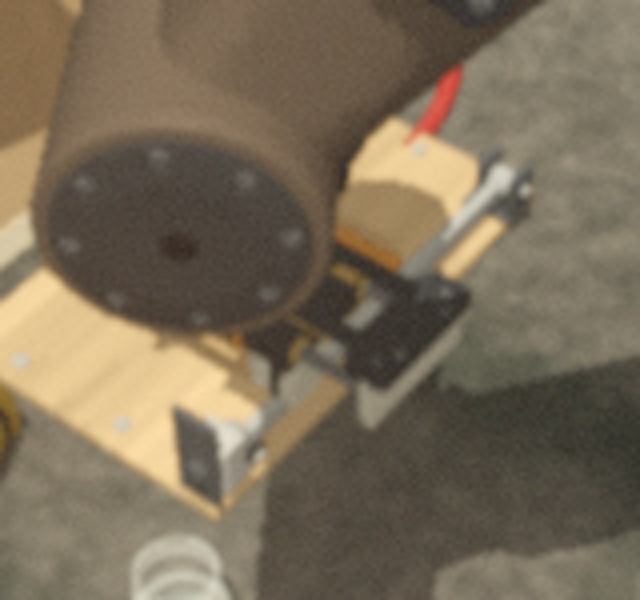

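The bar lies nearly level and its tip is entering the catch (crop about (265,415)). There is no reaction force yet, so I keep pressing gently.

```bash
python3 -m creep '[[0,0,0,-0.06,0,0,0],[0,0,0,0,0,0,0]]' | grep -E 'pos|cont';  python3 -m creep '[[0,0,0,-0.06,0,0,0],[0,0,0,0,0,0,0]]'| grep -E 'pos|cont'; python3 -m creep '[[0,0,0,-0.06,0,0,0],[0,0,0,0,0,0,0]]'| grep -E 'pos|cont'
```

```text
tcp_pos: [0.4805, 0.1027, 0.0376]
contact_force: [0.0, 0.7, -0.1]
tcp_pos: [0.4808, 0.1028, 0.0363]
contact_force: [-0.6, -0.1, 1.5]
tcp_pos: [0.4808, 0.1028, 0.0354]
contact_force: [-4.4, 0.0, 10.3]
```

```bash
python3 -m creep '[[0,0,0,-0.06,0,0,0],[0,0,0,0,0,0,0]]' | grep -E 'pos|cont';  python3 -m creep '[[0,0,0,-0.06,0,0,0],[0,0,0,0,0,0,0]]'| grep -E 'pos|cont'
```

```text
tcp_pos: [0.4809, 0.1028, 0.0346]
contact_force: [-6.6, -0.7, 19.8]
tcp_pos: [0.4809, 0.1029, 0.0337]
contact_force: [-9.1, 0.3, 29.4]
```

At an upper edge of z≈35 mm (angle about -0.01) the force rises linearly, 10 N per 0.8 mm, which matches the rubber pad below the ball. I lift off and check.

```bash
python3 -m creep '[[0,0,0,0.15,0,0,0],[0,0,0,0.5,0,0,0],[0,0,0,1,0,0,0],[0,0,0,1,0,0,0],[0,-0.6,0,1,0,0,0],[0,-0.6,0,1,0,0,0],[0,0,0,1,0,0,0],[0,0,0,0,0,0,0]]' | grep -E "time|pos|cont"
python3 - <<'E'
from plant import capture,outline_of
from h import *
import cv2
v=np.load("rack.npy")
p=capture("wrist"); cv2.imwrite("pics/wrist4.png",p["frame"][:,:,::-1])
s=capture("scene"); c=cam(s)
cv2.imwrite("pics/scene5.png",cv2.resize(s["frame"][160:310,240:400,::-1],None,fx=4,fy=4,interpolation=2))
for a in (-.045,-.02,0,.02,.045,.07,.1):
    print(a,[((proj(c,rack2w(v,[[-.092,-.13+L*np.cos(a)-h*np.sin(a),.031+L*np.sin(a)+h*np.cos(a)]]))[0]-[240,160])*4).round() for L,h in((.2,.007),(.262,.007))])
E
```

```text
time_s: 17.4
tcp_pos: [0.4525, 0.1039, 0.1779]
contact_force: [1.2, 1.1, 0.2]
-0.045 [array([303., 381.]), array([234., 452.])]
-0.02 [array([303., 375.]), array([233., 444.])]
0 [array([303., 370.]), array([233., 438.])]
0.02 [array([303., 365.]), array([232., 432.])]
0.045 [array([303., 359.]), array([232., 424.])]
0.07 [array([304., 353.]), array([232., 416.])]
0.1 [array([304., 345.]), array([233., 406.])]
```

View pics/scene5.png

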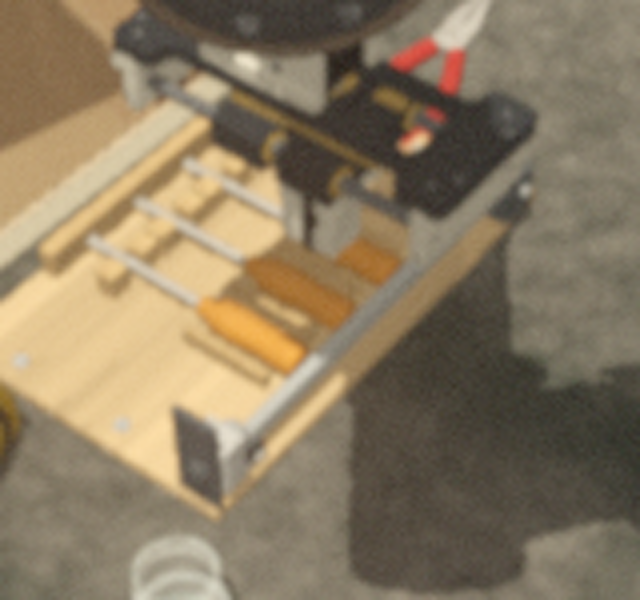

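View pics/wrist4.png

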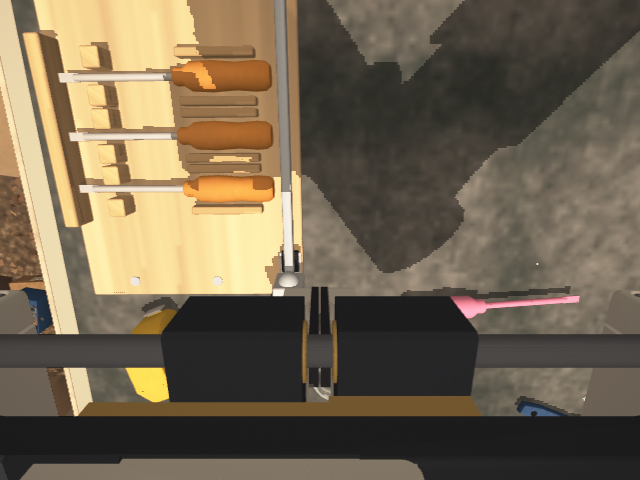

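The three handles are in line behind the bar, which runs into the catch at px (288,270), and the ball shows at (288,280) over its tip. To confirm the resting height, I probe the bar lightly with the fingertip.

```bash
python3 -m creep '[[0,0.6,0,-1,0,0,0],[0,0.55,0,-1,0,0,0],[0,0,0,-1,0,0,0],[0,0,0,-0.9,0,0,0],[0,0,0,-0.5,0,0,0],[0,0,0,-0.4,0,0,0],[0,0,0,-0.15,0,0,0],[0,0,0,0,0,0,0]]' | grep -E 'pos|cont';  python3 -m creep '[[0,0,0,-0.1,0,0,0],[0,0,0,-0.1,0,0,0],[0,0,0,0,0,0,0]]'| grep -E 'pos|cont';  python3 -m creep '[[0,0,0,-0.1,0,0,0],[0,0,0,0,0,0,0]]'| grep -E 'pos|cont'
```

```text
tcp_pos: [0.4783, 0.1019, 0.0475]
contact_force: [-0.2, 0.3, -0.1]
tcp_pos: [0.4794, 0.1028, 0.0444]
contact_force: [-0.1, -0.9, -0.8]
tcp_pos: [0.4794, 0.1028, 0.0419]
contact_force: [0.7, -0.2, 1.0]
```

```bash
python3 -m creep '[[0,0,0,-0.08,0,0,0],[0,0,0,0,0,0,0]]'| grep -E 'pos|cont';  python3 -m creep '[[0,0,0,-0.08,0,0,0],[0,0,0,0,0,0,0]]'| grep -E 'pos|cont';  python3 -m creep '[[0,0,0,-0.08,0,0,0],[0,0,0,0,0,0,0]]'| grep -E 'pos|cont'
```

```text
tcp_pos: [0.4793, 0.1027, 0.0397]
contact_force: [-0.5, 0.4, 0.0]
tcp_pos: [0.4793, 0.1027, 0.0376]
contact_force: [0.2, -0.0, -0.1]
tcp_pos: [0.4796, 0.1028, 0.036]
contact_force: [-1.6, 1.1, 4.1]
```

```bash
python3 -m creep '[[0,0,0,-0.06,0,0,0],[0,0,0,0,0,0,0]]'| grep -E 'pos|cont'
```

```text
tcp_pos: [0.4796, 0.1028, 0.0351]
contact_force: [-5.2, 0.2, 13.9]
```

The bar is met only at z = 0.036 (about -0.01 rad), within the snapped range and well below the 0.06 it would read on top of the ball. The earlier resistance at z≈0.05–0.06, which then dropped to zero, was the ball being passed. I retreat and hand in.

```bash
python3 -m creep '[[0,0,0,0.15,0,0,0],[0,0,0,0.6,0,0,0],[0,0,0,1,0,0,0],[0,0,0,1,0,0,0],[0,0,0,1,0,0,0],[0,0,0,1,0,0,0],[0,0,0,0.5,0,0,0],[0,0,0,0,0,0,0]]' | grep -E "time|pos|cont"; python3 -c "
from plant import close_job
print(close_job())"
```

```text
time_s: 19.92
tcp_pos: [0.481, 0.1036, 0.1688]
contact_force: [0.4, -0.5, 0.4]
the job is handed in; nothing more can be done
None
```

The driver is home in line with the other two and the keeper bar appears snapped into its catch at about -0.01 rad, judged from a touch probe rather than a seen snap; the job was handed in at about 20 s, with peak press about 31 N and no contact felt with the tape, pliers or jar.

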